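# Check a wing cap on the quarter-turn thread gauge and sort it

### The arm

A 7-joint arm with a two-finger parallel gripper is mounted at the origin on the work surface. World frame = base frame: x ahead of the robot, y to its left, z up, the work surface at z = 0. Lengths are in mm, angles in rad, forces in N, time in s.
With the tool pointing down it reaches from about 400 to 875 mm from the base axis. Payload 19.3 kg.
Tool frame: the origin (TCP) lies between the finger pads; the fingertips stand 19 mm ahead of it and the grasp point (between the pads) is the TCP; y points along the fingers, z is the direction in which the jaws open and shut, and the axes are right-handed (so a half turn about y gives the same grasp; the last joint's range is limited). The gripper opens to 85 mm and grips with 20 to 120 N. Pads are 22 mm wide; open, the fingers measure 114 mm over their backs; the gripper's body (76 mm by 85 mm) begins 54 mm behind the grasp point. The pads swing forward as they close: fully open they stand 13 mm farther back than shut.
Start: joints at [-1.224, 0.521, -0.036, 1.599, 0.021, 1.021, -0.113], TCP at [253.04, 571.477, 250.291] pointing down, gripper open.
Joint ranges: [-2.91, 2.91], [-0.3, 2.13], [-1.5, 1.42], [0.17, 2.43], [-1.26, 4.41], [0.16, 1.93], [-2.52, 2.52]. Speed limits (rad/s): [1.89, 1.89, 2.39, 2.39, 3.01, 3.01, 3.01].

### API

Orientations are given as a 3x3 rotation matrix whose columns are the frame's x, y, z axes.
In Python, from cell import read_state, optics, robot gives the robot as it stands.
- The arm moves only by the shell command python3 -m crank 'ROWS'. ROWS is a JSON object of lists of equal length, an entry for each row: "slide": the shift along the tool's x, y, z in mm, a list of three; "dr": the turn, a rotation vector about the tool's x, y, z in degrees, a list of three; "jaw": the closure, from 0 (fully open) to 1 (shut). A call has 1 to 12 rows; each row is the pose to reach, as a shift and turn from the pose commanded when the call began, along the tool's axes at that moment; what a row does not reach only later rows make up. A row lasts 1/12 s, in which the tool goes at most 41.7 mm and 7.16 degrees, less where a joint would pass 70% of its speed; a pose out of reach is approached as far as the arm can. A call with a gripper value outside its range is refused whole. The fingers move at their own pace and stop on an object; the grip force is fixed at half the most. Time passes only in rows, so rows that repeat a pose let the fingers close. It gives the time, the measured TCP pose, the force and the opening at its end, in the units of the state.
- read_state(): the state, without advancing time (a new reading comes with each control period).
- optics.get_image(name): name is "scene" or "top" or "wrist"; returns the picture (384x512x3 uint8, blue, green, red); there is no depth.
- optics.camera_info(name): a dict with "camera_matrix" (3x3 intrinsics, pixels), "k1" (the pictures are not rectified: a ray, as slopes to the right and down, at radius r is drawn at 1 + k1 r^2 times it, then the intrinsics apply), "world_to_cam" (4x4, takes a point from world to camera coordinates). Camera axes: x right, y up, looking along -z (the intrinsics and any distortion apply to the point x, -y, -z); pixel columns grow to the right and rows downward; lengths in mm; the calibration is good to about 2 mm. A picture is of the moment at which its call begins: read the wrist's pose just before it. camera_info takes no time and is no camera call; for the wrist camera it gives the pose at the moment of the call.
- robot.hand_in(): hands the job in, once; it reports no verdict.
The state is a dict: "time": time; "q": joint angles; "dq": joint speeds; "tau": joint torques, N m; "tool_pos": TCP position; "orientation": TCP orientation; "ft_force": force on the tool from outside, world axes, zero at the start; "moment": the same for the moment, N m; "gripper_width": opening from 0.0 (shut) to 1.0 (fully open).
Only numpy, scipy, OpenCV 4.12 (cv2) and the standard library are available. Lean on these libraries where they do the work, as an engineer would, in place of code of your own. Each camera call takes 0.05 s, during which the arm holds its last target.

### The job

Test the aluminium wing cap standing beside the thread gauge: put it on the gauge stud with its wing in line with the two start ribs, then screw it clockwise until it stops. If it turns fully home, about a quarter turn, unscrew it and stand it upright in the long compartment of the grey tray; if it jams after the first bit, take it off and stand it in the short compartment. Leave the other wing cap where it is.

Things in the scene. Friction and masses are not known exactly. Their poses are not given: they have to be found in the camera images.
- cap_1: Aluminium wing cap, 66 mm tall, one of two alike outside. Origin: centre of underside, z up. Collar: outer diameter 72, bore 58, z = 0 to 28 mm; closed disc to z = 34; on it the wing, a bar along x, 60 long, 14 thick (y), up to z = 66. Two inner lugs at the rim, at +x and -x. The cap to test is the one 135 to 157 mm from the gauge's origin; the other is over 190 mm away. Which is which varies.
- cap_2: Outside the same as cap_1, same frame; 0.16 kg. From above, a right cap turns clockwise from the start line with hardly any torque, sinking evenly 5 mm in the first 70 degrees, and stops hard at about 82 (home). One with oversize lugs (hidden inside) stops hard at about 23. Keep it down on the thread within 3 mm. To take it off, turn it back to the start line, then lift.
- gauge: Fixed gauge: dark plate 150 x 110 x 14 mm, steel threaded stud amid it, 50 mm across, top 40 mm above the bench. Origin: under the plate's centre, on the stud's axis, z up. Two ribs along x, 47 to 69 mm out, mark the start line. A cap whose wing lies along x (within 10 degrees) goes down over the stud, 4 mm clearance all round, until its underside is 19 mm above the bench; at home it is 14 mm.
- tray: Fixed grey tray, 260 (x) x 120 mm, walls 30 high and 5 thick, inner floor 5 mm above the bench. Origin: centre of underside; x points away from the robot. A cross wall 28 mm high at x = 23 mm parts it: the long compartment (x = -125 to 20, centre -52), nearer the robot, takes caps that turned home; the short one (x = 26 to 125, centre 75), farther, takes rejects.
There are look-alikes about, which are no part of the job. What is shaped like the cap_2 but green is not meant.

How it is judged (in metres and radians):
On the way, in this order (a step that is already met when the one before it is completed fails the run):
1. the cap beside the gauge sits on the stud with its wing along the start ribs (within 12 degrees) (((horizontal distance between cap_2 and gauge above 0.175 m and distance of cap_2 from where it was at the start of the episode below 0.02 m and horizontal distance between cap_1 and gauge below 0.008 m and z of cap_1 in the frame of gauge below 0.0235 m and angle between cap_1's own z axis and vertical below 0.15 rad and angle between the x axis of cap_1 and the x axis of gauge, either way round below 0.21 rad) or (horizontal distance between cap_1 and gauge above 0.175 m and distance of cap_1 from where it was at the start of the episode below 0.02 m and horizontal distance between cap_2 and gauge below 0.008 m and z of cap_2 in the frame of gauge below 0.0235 m and angle between cap_2's own z axis and vertical below 0.15 rad and angle between the x axis of cap_2 and the x axis of gauge, either way round below 0.21 rad))).
2. it has been screwed clockwise to its stop: fully home (over 70 degrees and down on the plate within 2.5 mm) if its lugs are right, or to where it jams (over 17 degrees) if they are oversize (((horizontal distance between cap_2 and gauge above 0.175 m and distance of cap_2 from where it was at the start of the episode below 0.02 m and horizontal distance between cap_1 and gauge below 0.008 m and z of cap_1 in the frame of gauge below 0.0235 m and angle between cap_1's own z axis and vertical below 0.15 rad and angle between the x axis of cap_1 and the x axis of gauge, either way round above 1.22 rad and z of cap_1 in the frame of gauge below 0.0165 m) or (horizontal distance between cap_1 and gauge above 0.175 m and distance of cap_1 from where it was at the start of the episode below 0.02 m and horizontal distance between cap_2 and gauge below 0.008 m and z of cap_2 in the frame of gauge below 0.0235 m and angle between cap_2's own z axis and vertical below 0.15 rad and angle between the x axis of cap_2 and the x axis of gauge, either way round above 0.3 rad))).
At the end, for the whole second after the job is handed in: The tested cap stands upright (within 7 degrees), released and at rest on the tray's floor: in the long compartment if it turned fully home on the gauge, in the short one if it jammed. The other cap is within 20 mm of where it was (((horizontal distance between cap_2 and gauge above 0.175 m and distance of cap_2 from where it was at the start of the episode below 0.02 m and x of cap_1 in the frame of tray between -0.12 and 0.018 m and y of cap_1 in the frame of tray between -0.04 and 0.04 m and z of cap_1 in the frame of tray between 0 and 0.01 m and angle between cap_1's own z axis and vertical below 0.12 rad and linear speed of cap_1 below 0.02 m/s) or (horizontal distance between cap_1 and gauge above 0.175 m and distance of cap_1 from where it was at the start of the episode below 0.02 m and x of cap_2 in the frame of tray between 0.03 and 0.12 m and y of cap_2 in the frame of tray between -0.04 and 0.04 m and z of cap_2 in the frame of tray between 0 and 0.01 m and angle between cap_2's own z axis and vertical below 0.12 rad and linear speed of cap_2 below 0.02 m/s))); the robot touches nothing.
It fails at once if the wing cap that is not to be tested is moved by more than 20 mm (distance of each of cap_1, cap_2 from where it was at the start of the episode above 0.02 m).
It also fails if it takes over 50 s, if anything falls off the work surface, if the arm or the gripper's body presses on something with over 40 N, if the wrist force passes 120 N, or if a joint passes its speed limit or range.

## Working session

There is one attempt and no reset: what is moved stays moved. The work goes in short steps, Python scripts to look and compute and a shell command to move; the robot and the scene stay as the last step left them, time stands still between calls to the robot, and variables do not carry over. Pictures are saved under pics/ and viewed, and the job is handed in when it is done.

```bash
mkdir -p pics; ls; python3 - <<'E'
from cell import read_state, optics, robot
import cv2, numpy as np
s=read_state(); print(s)
for n in ["scene","top","wrist"]:
    cv2.imwrite(f"pics/a_{n}.png",optics.get_image(n))
    print(n,optics.camera_info(n))
E
```

```text
pics
{'time': 0.0, 'q': array([-1.22420258,  0.52201912, -0.03632296,  1.60002286,  0.02120257,
        1.02108752, -0.11282394]), 'dq': array([-2.80672181e-04,  1.27311256e-03, -2.79772622e-03, -4.65474990e-05,
        1.79853232e-03, -1.91736522e-04,  9.63954870e-05]), 'tau': array([-2.98666992e-04, -9.27095032e+01,  1.97975256e+00, -3.69932592e+01,
        1.78412109e-02,  7.96813139e-03, -7.38980179e-05]), 'tool_pos': array([252.9243179 , 571.18324093, 249.71726381]), 'orientation': array([[ 9.14377012e-01, -3.85536473e-04,  4.04863595e-01],
       [-4.04863770e-01, -1.08532780e-03,  9.14376372e-01],
       [ 8.68842738e-05, -9.99999337e-01, -1.14848854e-03]]), 'ft_force': array([-0.59389352,  0.33469624,  0.75302734]), 'moment': array([ 0.01290077, -0.01217579, -0.01657813]), 'gripper_width': 0.9986484878215615}
scene {'camera_matrix': array([[348.65691832,   0.        , 252.75652158],
       [  0.        , 348.65691832, 193.76510725],
       [  0.        ,   0.        ,   1.        ]]), 'k1': 0.032462717632928746, 'world_to_cam': array([[-8.32679499e-01,  5.53732304e-01,  5.038
[... 723 characters left out ...]
e-03,  9.98334660e-01,
        -1.17323322e+03],
       [ 0.00000000e+00,  0.00000000e+00,  0.00000000e+00,
         1.00000000e+00]])}
wrist {'camera_matrix': array([[303.16568756,   0.        , 257.73050078],
       [  0.        , 303.16568756, 186.31343585],
       [  0.        ,   0.        ,   1.        ]]), 'k1': -0.07779545783647172, 'world_to_cam': array([[ 4.04482574e-01,  9.14545524e-01, -5.76140399e-04,
        -6.23642845e+02],
       [-8.82023857e-01,  3.89932325e-01, -2.64549992e-01,
         3.47819961e+01],
       [-2.41718355e-01,  1.07514031e-01,  9.64371801e-01,
        -3.78038850e+02],
       [ 0.00000000e+00,  0.00000000e+00,  0.00000000e+00,
         1.00000000e+00]])}
```

View pics/a_top.png

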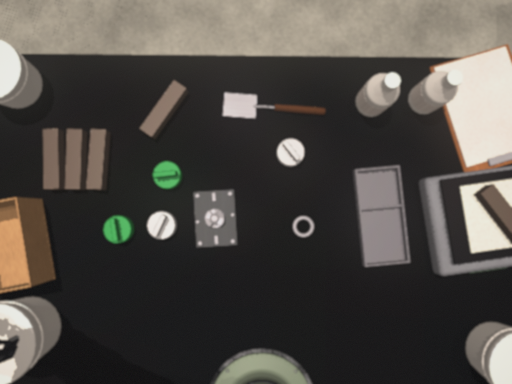

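View pics/a_scene.png

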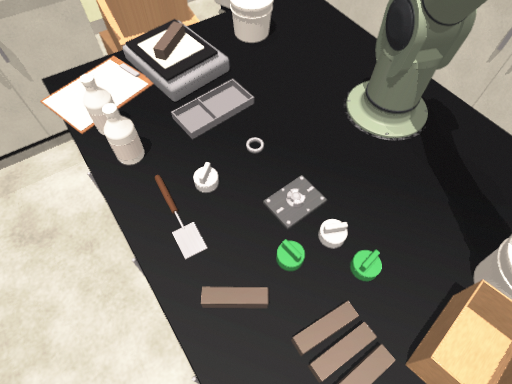

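View pics/a_wrist.png

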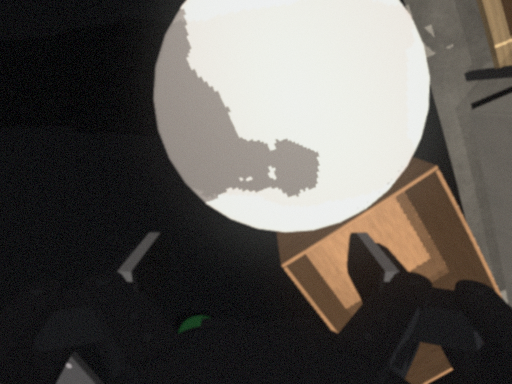

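```bash
cat > h.py <<'E'
import numpy as np, cv2
from cell import read_state, optics, robot
def proj(P,info):
    P=np.atleast_2d(P).astype(float); W=np.array(info["world_to_cam"]); c=P@W[:3,:3].T+W[:3,3]
    s=np.stack([c[:,0]/-c[:,2], -c[:,1]/-c[:,2]],1); r2=(s**2).sum(1,keepdims=True)
    s=s*(1+info["k1"]*r2); K=info["camera_matrix"]
    return s*[K[0,0],K[1,1]]+[K[0,2],K[1,2]]
def unproj(uv,z,info):
    uv=np.atleast_2d(uv).astype(float);K=info["camera_matrix"];W=np.array(info["world_to_cam"])
    d=(uv-[K[0,2],K[1,2]])/[K[0,0],K[1,1]]; s=d.copy()
    for _ in range(20): s=d/(1+info["k1"]*(s**2).sum(1,keepdims=True))
    ray=np.c_[s[:,0],-s[:,1],-np.ones(len(s))]@W[:3,:3]; o=-W[:3,:3].T@W[:3,3]
    return o+ray*((z-o[2])/ray[:,2])[:,None]
E
python3 - <<'E'
from h import *
im=cv2.imread("pics/a_top.png"); i=optics.camera_info("top")
for n,uv,z in [("capT",(161,225),34),("capO",(290,152),34),("gauge",(215,218),14),("tray",(382,216),15),("green1",(167,175),34),("green2",(118,229),34)]:
    print(n,unproj(uv,z,i).round(0))
print(proj([253,571,250],i))
c=im[110:280,90:430]; cv2.imwrite("pics/b1.png",cv2.resize(im[130:265,95:255],None,fx=5,fy=5,interpolation=cv2.INTER_CUBIC)[:600,:800])
cv2.imwrite("pics/b2.png",cv2.resize(im[130:280,265:425],None,fx=4,fy=4,interpolation=cv2.INTER_CUBIC))
E
```

```text
capT [[476. 268.  34.]]
capO [[673. -74.  34.]]
gauge [[495. 126.  14.]]
tray [[ 504. -325.   15.]]
green1 [[609. 254.  34.]]
green2 [[464. 381.  34.]]
[[ -5.33671291 331.33600731]]
```

View pics/b1.png

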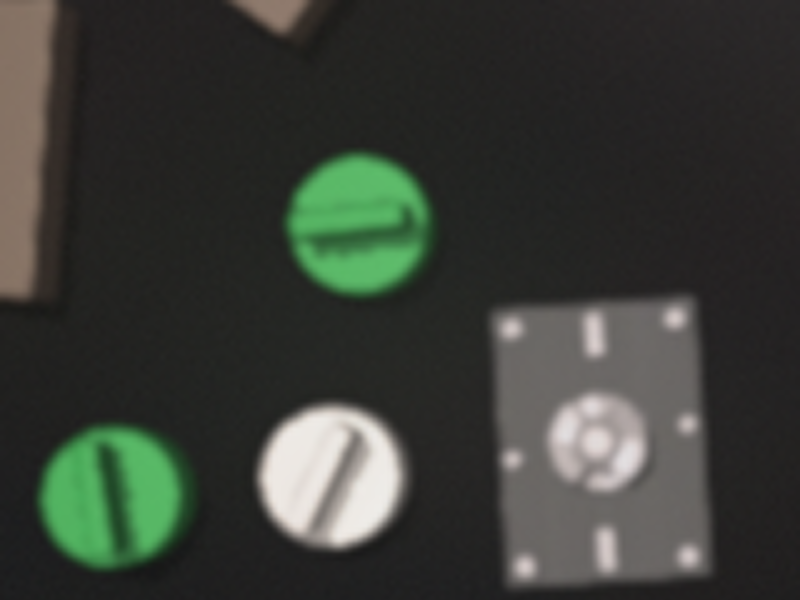

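View pics/b2.png

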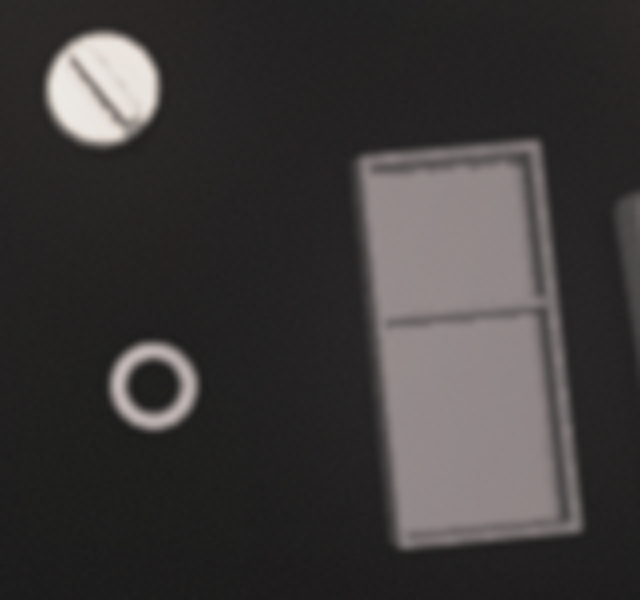

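```bash
python3 - <<'E'
from h import *
im=cv2.imread("pics/a_top.png"); i=optics.camera_info("top")
g=im.astype(int)
def comp(mask,pt):
    n,l,s,c=cv2.connectedComponentsWithStats(mask.astype(np.uint8))
    k=l[pt[1],pt[0]]; print(k,s[k],c[k])
    m=(l==k).astype(np.uint8); cs,_=cv2.findContours(m,cv2.RETR_EXTERNAL,cv2.CHAIN_APPROX_NONE); return max(cs,key=len)[:,0,:],c[k]
gray=im.min(2)
for n,p in [("T",(155,222)),("O",(284,150))]:
    c,cc=comp(gray>115,p); (ce,ax,an)=cv2.fitEllipse(c); print(n,ce,ax,unproj(ce,34,i).round(1), 'dia',np.array(ax)*2.6)
for n,p,z,th in [("gauge",(202,205),14,60),("tray",(370,190),30,60)]:
    c,cc=comp(gray>th,p); r=cv2.minAreaRect(c); b=cv2.boxPoints(r); w=unproj(b,z,i); print(n,r); print(w.round(1)); print(w.mean(0).round(1),[np.linalg.norm(w[k]-w[k-1]).round(1) for k in (1,2)])
    for k in (1,2):
        d=w[k]-w[k-1]; print(np.degrees(np.arctan2(d[1],d[0])))
# ribs, stud
for uv,z in [((95+594/5,130+333/5),14),((95+606/5,130+551/5),14),((95+597/5,130+441/5),40)]:
    print(unproj(uv,z,i).round(1))
E
```

```text
22 [147 211  29  29 634] [160.80599369 224.70504732]
T (160.8147430419922, 224.69989013671875) (27.252534866333008, 27.85137939453125) [[476.3 268.1  34. ]] dia [70.85659065 72.41358643]
8 [277 138  28  28 615] [290.25203252 151.6195122 ]
O (290.26531982421875, 151.6219024658203) (26.880783081054688, 27.369844436645508) [[674.3 -74.6  34. ]] dia [69.89003601 71.16159554]
12 [ 193  189   44   59 2326] [214.68744626 217.9049871 ]
gauge ((214.62062072753906, 217.92996215820312), (56.20283508300781, 41.668697357177734), 86.42366790771484)
[[567.  189.6  14. ]
 [575.   77.   14. ]
 [423.8  65.9  14. ]
 [416.  177.7  14. ]]
[495.4 127.5  14. ] [np.float64(112.9), np.float64(151.6)]
-85.94908671465099
-175.80384200717725
10 [ 354  165   57  103 4776] [381.66855109 215.67922948]
tray ((381.6767272949219, 215.42877197265625), (100.23568725585938, 48.050315856933594), 83.9909896850586)
[[ 631.8 -242.4   30. ]
 [ 646.4 -371.1   30. ]
 [ 380.7 -396.2   30. ]
 [ 366.5 -269.    30. ]]
[ 506.3 -319.7   30. ] [np.float64(129.6), np.float64(266.9)]
-83.49869695864459
-174.61977278515604
[[552.8 130.5  14. ]]
[[435.4 122.5  14. ]]
[[494.7 125.7  40. ]]
```

```bash
cat >> h.py <<'E'
def delta(target):
    s=read_state(); R=s["orientation"]; return (R.T@(np.array(target,float)-s["tool_pos"])).round(1)
def yaw():
    z=read_state()["orientation"][:,2]; return np.degrees(np.arctan2(z[1],z[0]))
E
python3 - <<'E'
from h import *
print(delta([253,571,310]),delta([476,268,310]),delta([476,268,190]),yaw())
W=optics.camera_info("wrist")["world_to_cam"]; o=-W[:3,:3].T@W[:3,3]; s=read_state(); print(o,s["orientation"].T@(o-s["tool_pos"]))
E
```

```text
[  0.1 -60.1  -0.3] [ 326.7  -60.  -187.1] [ 326.7   60.  -187. ] 66.11889796882149
[191.55228481 597.43162816 373.41227712] [ -66.73897946 -123.56342842   -1.05801441]
```

```bash
python3 -m crank '{"slide":[[0,-35,0],[20,-60,-12],[60,-60,-35],[96,-50,-55],[130,-35,-75],[165,-15,-95],[200,5,-115],[233,20,-134],[266,35,-152],[298,50,-171],[327,60,-187],[327,60,-187]],"dr":[[0,0,0],[0,0,0],[0,0,0],[0,0,0],[0,-3,0],[0,-3,0],[0,-3,0],[0,-3,0],[0,-3,0],[0,-3,0],[0,-3,0],[0,-3,0]],"jaw":[0,0,0,0,0,0,0,0,0,0,0,0]}'; python3 - <<'E'
from h import *
cv2.imwrite("pics/c1.png",optics.get_image("wrist"))
E
```

```text
time: 1.15
tool_pos: [479.5, 260.7, 188.1]
orientation: [[0.931, -0.001, 0.364], [-0.364, -0.004, 0.931], [0.001, -1.0, -0.005]]
ft_force: [-0.1, -0.9, -0.3]
gripper_width: 1.002
```

View pics/c1.png

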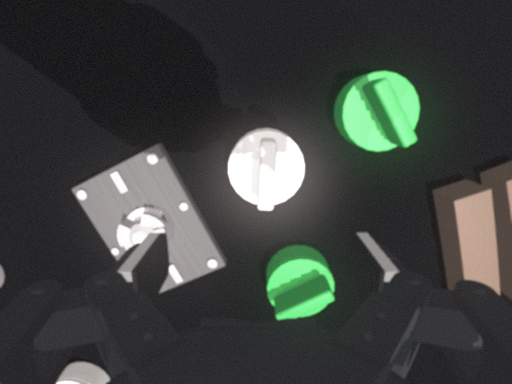

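```bash
cat >> h.py <<'E'
def cap_pts(x,y,z0,th):
    c,s=np.cos(th),np.sin(th); R=np.array([[c,-s],[s,c]])
    def T(p,z): p=np.array(p)@R.T+[x,y]; return np.c_[p,np.full(len(p),z0+z)]
    a=np.linspace(0,2*np.pi,60); circ=36*np.c_[np.cos(a),np.sin(a)]
    b=[[-30,-7],[30,-7],[30,7],[-30,7],[-30,-7]]
    return [T(circ,0),T(circ,34),T(b,34),T(b,66)]
def overlay(im,info,lst,box,f,out):
    x0,y0,x1,y1=box; v=cv2.resize(im[y0:y1,x0:x1],None,fx=f,fy=f,interpolation=cv2.INTER_CUBIC)
    for pts,col in lst:
        q=((proj(pts,info)-[x0-.5,y0-.5])*f-.5).round().astype(int)
        cv2.polylines(v,[q.reshape(-1,1,2)],False,col,1,cv2.LINE_AA)
    cv2.imwrite(out,v)
E
python3 - <<'E'
from h import *
print(read_state()["tool_pos"],read_state()["dq"].round(3),yaw())
i=optics.camera_info("wrist"); im=optics.get_image("wrist"); cv2.imwrite("pics/c2raw.png",im)
print(read_state()["tool_pos"])
np.save("c2.npy",i["world_to_cam"])
cols=[(255,0,0),(0,0,255),(0,255,255),(0,160,0)]
L=[(p,c) for p,c in zip(cap_pts(476.3,268.1,0,np.radians(-21)),cols)]
g=np.radians(4); R=np.array([[np.cos(g),-np.sin(g)],[np.sin(g),np.cos(g)]])
rect=np.array([[-75,-55],[75,-55],[75,55],[-75,55],[-75,-55]])@R.T+[495.2,127]
L.append((np.c_[rect,np.full(5,14)],(0,0,255)))
a=np.linspace(0,6.283,50); L.append((np.c_[495.2+25*np.cos(a),127+25*np.sin(a),np.full(50,40)],(0,0,255)))
overlay(im,i,L,(60,110,330,310),2.9,"pics/c2.png")
E
```

```text
[478.07904475 263.77679523 188.97180957] [-0.068 -0.022 -0.048 -0.016 -0.01   0.015 -0.05 ] 68.7600309898579
[476.96707529 266.36946531 189.66782418]
```

View pics/c2.png

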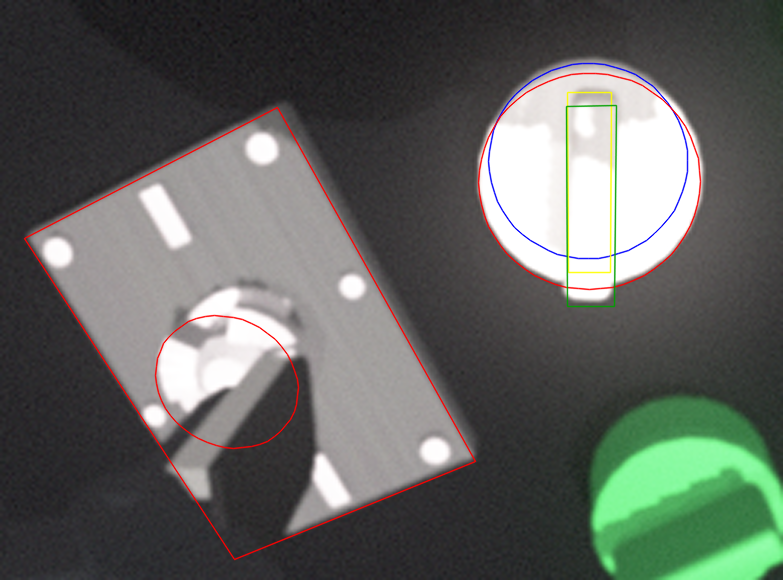

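```bash
python3 - <<'E'
from h import *
print(read_state()["tool_pos"],delta([476.3,268.1,57]))
E
```

```text
[476.96707529 266.36946531 189.66782418] [ -1.2 132.7   1.6]
```

```bash
python3 -m crank '{"slide":[[0,35,0],[0,70,0],[0,100,0],[0,122,0],[0,133,0],[0,133,0],[0,133,0]],"dr":[[0,0,0],[0,0,0],[0,0,0],[0,0,0],[0,0,0],[0,0,0],[0,0,0]],"jaw":[0,0,0,0,0,0,0]}'; python3 - <<'E'
from h import *
s=read_state();print(s["tool_pos"],s["ft_force"],yaw())
cv2.imwrite("pics/d1.png",optics.get_image("wrist"))
E
```

```text
time: 1.83
tool_pos: [476.2, 268.9, 57.9]
orientation: [[0.935, 0.0, 0.356], [-0.356, 0.0, 0.935], [-0.0, -1.0, 0.0]]
ft_force: [-0.8, 0.1, -0.1]
gripper_width: 0.999
[476.22648405 268.87428739  57.89902528] [-0.7917967   0.10703502 -0.05128924] 69.16266350743712
```

View pics/d1.png

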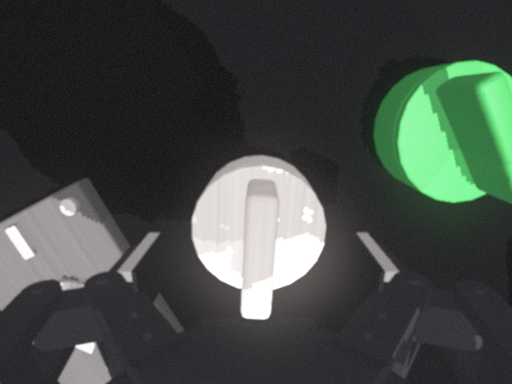

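```bash
python3 - <<'E'
from h import *
i=optics.camera_info("wrist"); im=cv2.imread("pics/d1.png")
L=[]
for th,c in [(-21,(0,0,255)),(-23,(0,160,0))]:
    L+=[(p,c) for p in cap_pts(476.3,268.1,0,np.radians(th))]
overlay(im,i,L,(170,140,350,330),3.1,"pics/d2.png"); print(proj([476.2,268.9,57.9],i))
E
```

```text
[[259.47587758 254.80560421]]
```

View pics/d2.png

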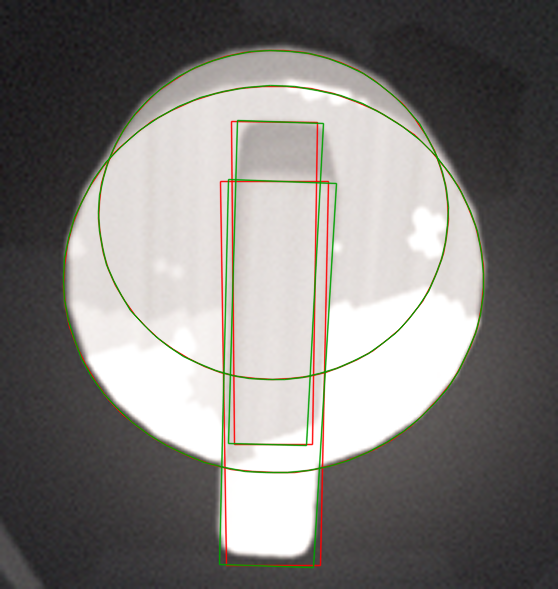

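```bash
python3 -m crank '{"slide":[[0,0,-0.6],[0,0,-0.6],[0,0,-0.6],[0,0,-0.6],[0,0,-0.6],[0,0,-0.6],[0,0,-0.6],[0,0,-0.6]],"dr":[[0,2.3,0],[0,2.3,0],[0,2.3,0],[0,2.3,0],[0,2.3,0],[0,2.3,0],[0,2.3,0],[0,2.3,0]],"jaw":[0.3,0.6,1,1,1,1,1,1]}'; python3 - <<'E'
from h import *
s=read_state();print(s["tool_pos"],s["ft_force"],yaw(),s["gripper_width"])
cv2.imwrite("pics/e1.png",optics.get_image("wrist"))
E
```

```text
time: 2.55
tool_pos: [476.3, 267.7, 57.6]
orientation: [[0.919, 0.0, 0.393], [-0.393, 0.0, 0.919], [0.0, -1.0, 0.0]]
ft_force: [-2.5, 0.9, 7.3]
gripper_width: 0.15
[476.26675856 267.71568658  57.6251442 ] [-2.46666403  0.92727136  7.33978757] 66.83686974954557 0.15023466062937849
```

View pics/e1.png

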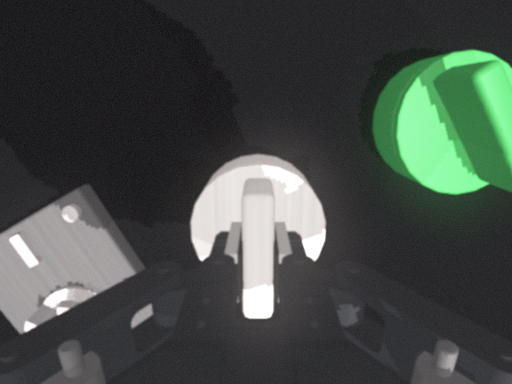

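```bash
python3 - <<'E'
from h import *
print(delta([415,125,160]))
E
```

```text
[  -0.2 -102.4 -155.3]
```

```bash
python3 -m crank '{"slide":[[0,-20,0],[0,-50,0],[0,-80,-15],[0,-102,-45],[0,-102,-75],[0,-102,-105],[0,-102,-135],[0,-102,-155],[0,-102,-155],[0,-102,-155]],"dr":[[0,0,0],[0,0,0],[0,-5,0],[0,-11,0],[0,-17,0],[0,-22,0],[0,-27,0],[0,-27,0],[0,-27,0],[0,-27,0]],"jaw":[1,1,1,1,1,1,1,1,1,1]}'; python3 - <<'E'
from h import *
s=read_state();print(s["tool_pos"],s["ft_force"],yaw(),s["gripper_width"],s["q"][6],s["dq"].round(3))
i=optics.camera_info("wrist");im=optics.get_image("wrist"); cv2.imwrite("pics/f1raw.png",im)
L=[]
for (cx,cy),c in [((495,127),(0,0,255)),((494.7,126),(0,200,0))]:
    g=np.radians(4); R=np.array([[np.cos(g),-np.sin(g)],[np.sin(g),np.cos(g)]])
    rect=np.array([[-75,-55],[75,-55],[75,55],[-75,55],[-75,-55]])@R.T+[cx,cy]
    L.append((np.c_[rect,np.full(5,14)],c))
    a=np.linspace(0,6.283,50); L.append((np.c_[cx+25*np.cos(a),cy+25*np.sin(a),np.full(50,40)],c))
overlay(im,i,L,(140,0,400,250),2.4,"pics/f1.png")
E
```

```text
time: 3.43
tool_pos: [415.0, 124.1, 159.5]
orientation: [[0.998, 0.0, -0.065], [0.065, -0.0, 0.998], [0.0, -1.0, -0.0]]
ft_force: [-0.2, 0.5, -2.0]
gripper_width: 0.152
[415.01642875 124.12350821 159.5165683 ] [-0.19659846  0.4730818  -2.03062589] 93.71247628214313 0.1519504284859256 1.1473151978921583 [-0.031  0.018 -0.011 -0.032 -0.     0.001 -0.012]
```

View pics/f1.png

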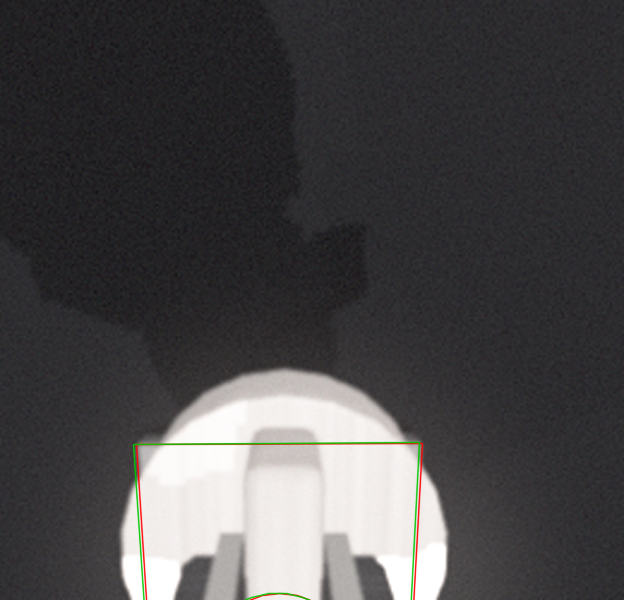

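```bash
python3 -m crank '{"slide":[[35,0,0],[75,0,0],[115,0,0],[150,0,0],[165,0,0],[165,0,0],[165,0,0]],"dr":[[0,0,0],[0,0,0],[0,0,0],[0,0,0],[0,0,0],[0,0,0],[0,0,0]],"jaw":[1,1,1,1,1,1,1]}'; python3 - <<'E'
from h import *
s=read_state();print(s["tool_pos"],yaw(),s["gripper_width"],s["q"][6],s["dq"].round(3))
i=optics.camera_info("wrist");im=optics.get_image("wrist"); cv2.imwrite("pics/f2raw.png",im)
L=[]
for (cx,cy),c in [((495,127),(0,0,255)),((494.7,126),(0,200,0))]:
    g=np.radians(4); R=np.array([[np.cos(g),-np.sin(g)],[np.sin(g),np.cos(g)]])
    rect=np.array([[-75,-55],[75,-55],[75,55],[-75,55],[-75,-55]])@R.T+[cx,cy]
    L.append((np.c_[rect,np.full(5,14)],c))
    a=np.linspace(0,6.283,50); L.append((np.c_[cx+25*np.cos(a),cy+25*np.sin(a),np.full(50,40)],c))
L+=[(p,(255,0,255)) for p in cap_pts(*s["tool_pos"][:2],s["tool_pos"][2]-57.6,np.radians(yaw()-90))]
overlay(im,i,L,(120,0,400,330),1.8,"pics/f2.png")
print(proj([[495,127,40]],i))
E
```

```text
time: 4.07
tool_pos: [579.9, 136.9, 158.5]
orientation: [[0.998, -0.001, -0.067], [0.067, -0.0, 0.998], [-0.001, -1.0, 0.0]]
ft_force: [0.5, -0.4, -1.8]
gripper_width: 0.152
[579.89371424 136.91428207 158.45590278] 93.85594969691348 0.15234809514920217 1.2565533914552054 [-0.001 -0.027 -0.004  0.043  0.002 -0.005 -0.001]
[[253.46930115  79.42607056]]
```

View pics/f2.png

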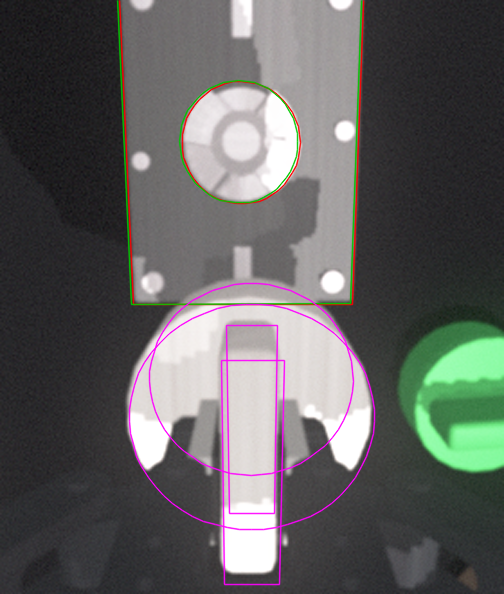

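```bash
python3 - <<'E'
from h import *
s=read_state();i=optics.camera_info("wrist");im=cv2.imread("pics/f2raw.png")
t=s["tool_pos"]; x=s["orientation"][:,0]; L=[]
for o,c in [(0,(0,0,255)),(-2,(0,180,0))]:
    L+=[(p,c) for p in cap_pts(t[0]+o*x[0],t[1]+o*x[1],t[2]-57.6,np.radians(yaw()-90))]
overlay(im,i,L,(175,145,345,330),3.2,"pics/f3.png"); print(t,delta([494.9,126.6,110]))
E
```

```text
[579.20520549 136.81660555 158.67826164] [-84.7  48.8  -4.5]
```

View pics/f3.png

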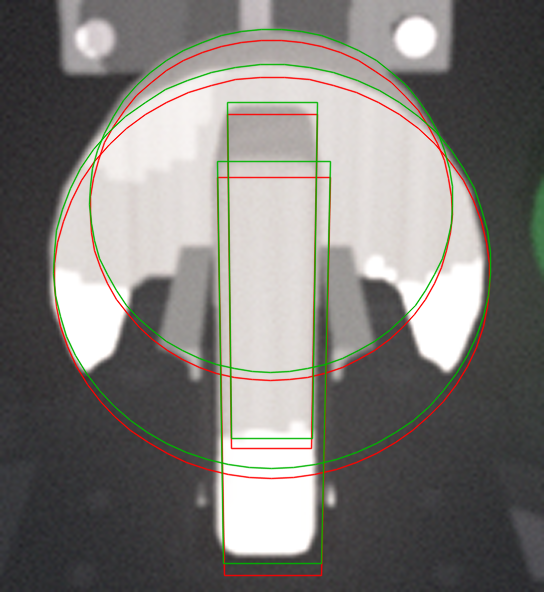

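```bash
python3 -m crank '{"slide":[[-30,0,-1],[-60,10,-3],[-78,30,-4],[-83.5,48,-4],[-83.5,50,-4],[-83.5,50,-4],[-83.5,50,-4],[-83.5,50,-4]],"dr":[[0,0,0],[0,0,0],[0,0,0],[0,0,0],[0,0,0],[0,0,0],[0,0,0],[0,0,0]],"jaw":[1,1,1,1,1,1,1,1]}'; python3 - <<'E'
from h import *
s=read_state();print(s["tool_pos"],yaw(),s["ft_force"],delta([496.1,126.7,76.6]))
im=optics.get_image("top"); cv2.imwrite("pics/g1.png",im)
E
```

```text
time: 4.78
tool_pos: [497.6, 126.8, 110.2]
orientation: [[0.998, 0.002, -0.067], [0.067, 0.001, 0.998], [0.002, -1.0, 0.0]]
ft_force: [0.6, -0.0, -1.8]
gripper_width: 0.157
[497.62205195 126.84351909 110.2265952 ] 93.81662818774429 [ 0.56734415 -0.00990737 -1.82711081] [-1.6 33.6 -0.1]
```

```bash
python3 -m crank '{"slide":[[-0.5,4,0],[-1,8,0],[-1,12,0],[-1,16,0],[-1,20,0]],"dr":[[0,0,0],[0,0,0],[0,0,0],[0,0,0],[0,0,0]],"jaw":[1,1,1,1,1]}'; python3 - <<'E'
from h import *
s=read_state();print(s["tool_pos"],yaw(),s["ft_force"],delta([496.1,126.7,76.6]))
E
```

```text
time: 5.25
tool_pos: [495.6, 126.4, 88.8]
orientation: [[0.998, -0.0, -0.066], [0.066, -0.0, 0.998], [-0.0, -1.0, -0.0]]
ft_force: [0.0, -0.6, -1.4]
gripper_width: 0.153
[495.60655817 126.35182657  88.75017561] 93.81228703352431 [ 0.04354727 -0.55201546 -1.35876371] [ 0.5 12.1  0.3]
```

```bash
python3 -m crank '{"slide":[[0.5,3,0],[0.5,6,0],[0.5,9,0],[0.5,11,0],[0.5,12.5,0],[0.5,12.5,0]],"dr":[[0,0,0],[0,0,0],[0,0,0],[0,0,0],[0,0,0],[0,0,0]],"jaw":[1,1,1,1,1,1]}'; python3 - <<'E'
from h import *
s=read_state();print(s["tool_pos"],yaw(),s["ft_force"],delta([496.1,126.7,76.6]))
E
```

```text
time: 5.75
tool_pos: [496.2, 126.5, 76.7]
orientation: [[0.998, -0.0, -0.067], [0.067, -0.0, 0.998], [-0.0, -1.0, -0.0]]
ft_force: [0.6, -0.4, -1.4]
gripper_width: 0.154
[496.19519863 126.45122645  76.6957366 ] 93.81772329677844 [ 0.60336236 -0.44941446 -1.4201599 ] [-0.1  0.1  0.3]
```

```bash
python3 -m crank '{"slide":[[0,0.7,0],[0,1.4,0],[0,1.4,0]],"dr":[[0,0,0],[0,0,0],[0,0,0]],"jaw":[1,1,1]}'; python3 - <<'E'
from h import *
s=read_state();print(s["tool_pos"],yaw(),s["ft_force"],s["moment"])
i=optics.camera_info("top");im=optics.get_image("top"); cv2.imwrite("pics/g2.png",cv2.resize(im[170:270,150:280],None,fx=5,fy=5))
E
```

```text
time: 6.0
tool_pos: [496.5, 126.5, 76.3]
orientation: [[0.998, 0.001, -0.066], [0.066, 0.0, 0.998], [0.001, -1.0, 0.0]]
ft_force: [-5.1, -1.2, 21.7]
gripper_width: 0.158
[496.45430354 126.47356753  76.33522732] 93.80488978595798 [-5.14227417 -1.16816453 21.72582514] [-0.4006622   1.40316357  0.06991061]
```

View pics/g2.png

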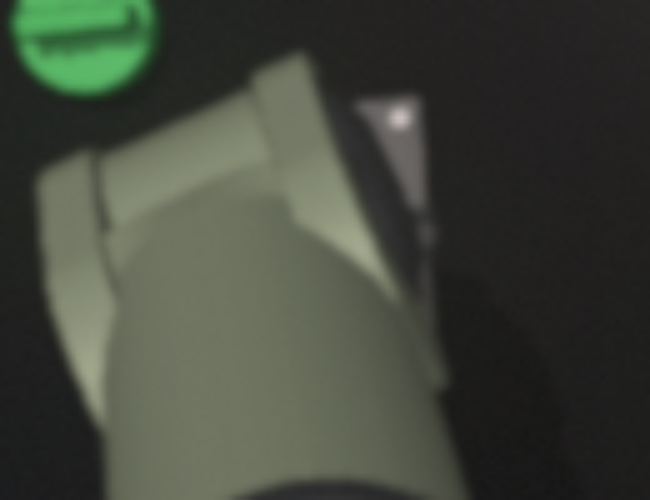

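```bash
python3 -m crank '{"slide":[[0,-0.8,0],[0,-0.7,0],[-0.1,-0.5,-0.1],[-0.1,-0.4,-0.1],[-0.2,-0.2,-0.2],[-0.2,0,-0.2],[-0.2,0.2,-0.2],[-0.2,0.3,-0.2]],"dr":[[0,0,0],[0,2.5,0],[0,5,0],[0,8,0],[0,11,0],[0,14,0],[0,17,0],[0,19,0]],"jaw":[1,1,1,1,1,1,1,1]}'; python3 - <<'E'
from h import *
s=read_state();print(s["tool_pos"],yaw(),s["ft_force"],s["moment"],s["q"][6],s["tau"][6])
E
```

```text
time: 6.72
tool_pos: [496.9, 126.8, 75.8]
orientation: [[0.964, 0.002, 0.264], [-0.264, 0.001, 0.964], [0.002, -1.0, 0.001]]
ft_force: [0.9, 1.4, 9.1]
gripper_width: 0.154
[496.87079039 126.78190678  75.76878269] 74.67925939132466 [0.8649275  1.42920326 9.05743221] [ 0.26999667 -0.1268682   0.5034046 ] 0.958780498235771 0.07894097361713648
```

```bash
python3 -m crank '{"slide":[[-0.2,0.1,0],[-0.3,0.2,0],[-0.4,0.4,-0.1],[-0.4,0.5,-0.1],[-0.4,0.5,-0.1]],"dr":[[0,2,0],[0,4,0],[0,6,0],[0,8,0],[0,8,0]],"jaw":[1,1,1,1,1]}'; python3 - <<'E'
from h import *
s=read_state();print(s["tool_pos"],yaw(),s["ft_force"],s["moment"],s["q"][6],s["tau"][6],s["gripper_width"])
E
```

```text
time: 7.13
tool_pos: [496.5, 126.7, 75.4]
orientation: [[0.919, 0.002, 0.394], [-0.394, 0.0, 0.919], [0.002, -1.0, 0.001]]
ft_force: [4.3, -0.7, 3.7]
gripper_width: 0.152
[496.49635744 126.74616898  75.37932926] 66.81318428753704 [ 4.32307245 -0.72817591  3.74481329] [ 0.07748749 -0.44961623  1.15218736] 0.8619434732509158 -1.9008426368236542 0.15176217609227188
```

```bash
python3 -m crank '{"slide":[[-0.1,0.1,0],[-0.2,0.2,0],[-0.2,0.2,0]],"dr":[[0,2,0],[0,4,0],[0,4,0]],"jaw":[1,1,1]}'; python3 - <<'E'
from h import *
s=read_state();print(s["tool_pos"],yaw(),s["ft_force"],s["moment"],s["tau"][6],s["gripper_width"])
im=optics.get_image("wrist");cv2.imwrite("pics/h1.png",im)
E
```

```text
time: 7.38
tool_pos: [496.6, 126.7, 75.2]
orientation: [[0.89, 0.003, 0.456], [-0.456, 0.0, 0.89], [0.002, -1.0, 0.001]]
ft_force: [4.3, -2.5, 10.6]
gripper_width: 0.157
[496.60745657 126.67181996  75.23034473] 62.88492108289426 [ 4.29626191 -2.54053854 10.60251829] [-0.44930421 -0.37764117  2.57907437] -3.4717190265655518 0.15664380250806106
```

View pics/h1.png

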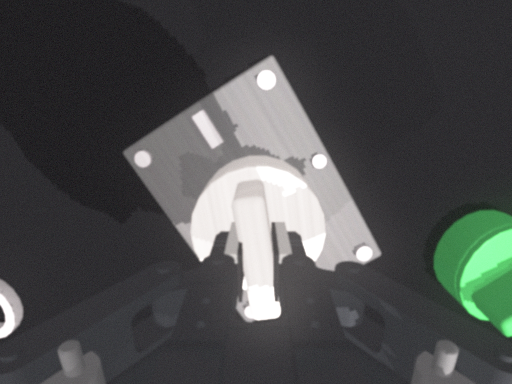

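```bash
python3 -m crank '{"slide":[[-0.3,-0.3,-0.3],[-0.6,-0.7,-0.4],[-0.6,-0.7,-0.4],[-0.6,-0.7,-0.4],[-0.6,-0.5,-0.4],[-0.6,-0.3,-0.4],[-0.6,-0.3,-0.4]],"dr":[[0,-4,0],[0,-9,0],[0,-9,0],[0,-9,0],[0,-4,0],[0,0,0],[0,0,0]],"jaw":[1,1,1,1,1,1,1]}'; python3 - <<'E'
from h import *
s=read_state();print(s["tool_pos"],yaw(),s["ft_force"],s["moment"],s["tau"][6],s["gripper_width"])
im=optics.get_image("wrist");cv2.imwrite("pics/h2.png",im)
i=optics.camera_info("wrist"); L=[]
t=s["tool_pos"];x=s["orientation"][:,0]
for th,c in [(-19,(0,180,0)),(-27,(0,0,255))]:
    L+=[(cap_pts(t[0]-1.5*x[0],t[1]-1.5*x[1],17.4,np.radians(th))[3],c)]
overlay(im,i,L,(150,50,400,330),2,"pics/h2z.png")
E
```

```text
time: 8.02
tool_pos: [495.7, 127.4, 75.7]
orientation: [[0.889, 0.003, 0.457], [-0.457, 0.001, 0.889], [0.002, -1.0, 0.002]]
ft_force: [0.6, 3.2, 17.6]
gripper_width: 0.15
[495.68660423 127.42845311  75.69285825] 62.77610455376854 [ 0.61389885  3.1792349  17.56915334] [ 5.27993157e-01 -2.61166736e-03  3.34254798e+00] -5.266641676425934 0.15022419396162998
```

View pics/h2z.png

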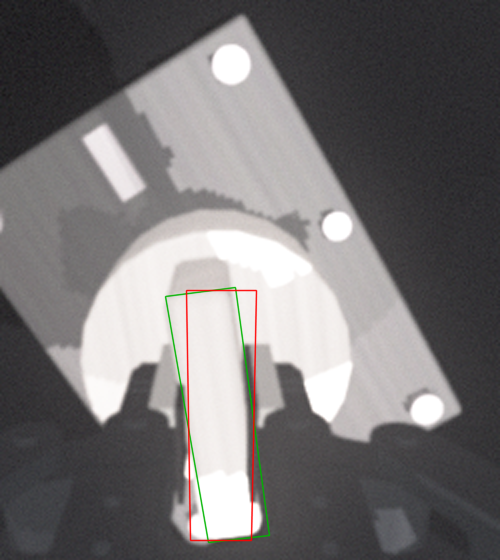

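```bash
python3 -m crank '{"slide":[[0,-0.8,0],[0,-1,0],[0,-1.3,0],[0,-1.6,0],[0,-1.9,0],[0,-2.2,0],[0,-2.4,0],[0,-2.4,0],[0,-2.4,0]],"dr":[[0,-3,0],[0,-7,0],[0,-11,0],[0,-15,0],[0,-19,0],[0,-22,0],[0,-25,0],[0,-25,0],[0,-25,0]],"jaw":[1,1,1,1,1,1,1,1,1]}'; python3 - <<'E'
from h import *
s=read_state();print(s["tool_pos"],yaw(),s["ft_force"],s["moment"],s["tau"][6],s["gripper_width"])
im=optics.get_image("wrist")
i=optics.camera_info("wrist"); L=[]
t=s["tool_pos"];x=s["orientation"][:,0]
for th,c in [(4,(0,180,0)),(-3,(0,0,255))]:
    L+=[(cap_pts(t[0]-1.5*x[0],t[1]-1.5*x[1],19,np.radians(th))[3],c)]
overlay(im,i,L,(150,50,400,330),2,"pics/h3z.png")
E
```

```text
time: 8.82
tool_pos: [494.6, 126.1, 77.1]
orientation: [[0.999, -0.0, 0.041], [-0.041, 0.0, 0.999], [-0.0, -1.0, 0.0]]
ft_force: [0.0, 1.2, -1.4]
gripper_width: 0.152
[494.64729123 126.12187839  77.09944092] 87.6665020022624 [ 0.04061286  1.15751463 -1.43754142] [-0.00867644 -0.00205977 -0.04082658] 0.5079704895615578 0.15199091674159462
```

View pics/h3z.png

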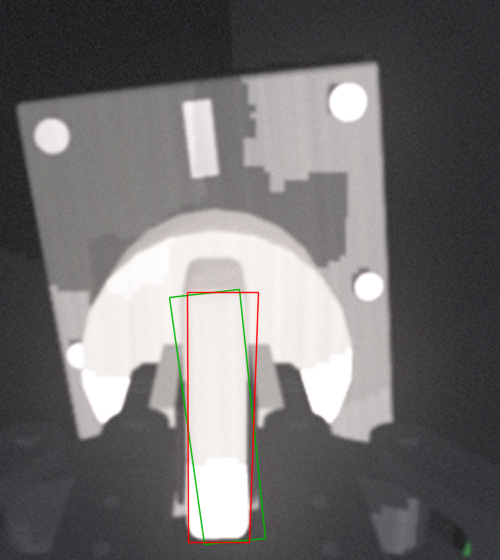

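```bash
python3 -m crank '{"slide":[[0.3,-0.2,0.2],[0.5,-0.3,0.4],[0.5,-0.3,0.4],[0.5,-3,0.4],[0.5,-6,0.4],[0.5,-9,0.4]],"dr":[[0,-3,0],[0,-6,0],[0,-6,0],[0,-6,0],[0,-6,0],[0,-6,0]],"jaw":[1,1,1,1,1,1]}'; python3 - <<'E'
from h import *
s=read_state();print(s["tool_pos"],yaw(),s["ft_force"],s["moment"],s["tau"][6],s["gripper_width"])
E
```

```text
time: 9.37
tool_pos: [495.2, 126.6, 86.4]
orientation: [[0.998, 0.0, -0.065], [0.065, -0.0, 0.998], [0.0, -1.0, -0.0]]
ft_force: [-0.5, 0.0, -1.7]
gripper_width: 0.152
[495.20691974 126.64456421  86.42601736] 93.71751205010993 [-0.46665789  0.01778977 -1.7157463 ] [-0.02464123  0.04870646  0.03907618] -0.07823770400136709 0.15241389813754055
```

```bash
python3 -m crank '{"slide":[[0,-35,0],[0,-70,0],[0,-75,0],[0,-75,0]],"dr":[[0,0,0],[0,0,0],[0,0,0],[0,0,0]],"jaw":[1,1,1,1]}'; python3 - <<'E'
from h import *
im=cv2.imread("pics/a_top.png"); i=optics.camera_info("top")
def tray(cx,cy,th):
    g=np.radians(th); R=np.array([[np.cos(g),-np.sin(g)],[np.sin(g),np.cos(g)]]); L=[]
    for pts,z in [([[-130,-60],[130,-60],[130,60],[-130,60],[-130,-60]],30),([[-125,-55],[125,-55],[125,55],[-125,55],[-125,-55]],5),([[20,-55],[20,55],[26,55],[26,-55],[20,-55]],28)]:
        p=np.array(pts)@R.T+[cx,cy]; L.append(np.c_[p,np.full(len(p),z)])
    return L
L=[(p,(0,0,255)) for p in tray(506,-320,5.5)]
overlay(im,i,L,(345,155,425,275),5,"pics/t.png")
g=np.radians(5.5); t=np.array([506+75*np.cos(g),-320+75*np.sin(g)]); print(t,delta([t[0],t[1],161]),read_state()["tool_pos"])
E
```

```text
time: 9.7
tool_pos: [496.3, 127.0, 163.4]
orientation: [[0.998, 0.004, -0.065], [0.065, 0.001, 0.998], [0.004, -1.0, 0.001]]
ft_force: [0.6, 0.0, -2.6]
gripper_width: 0.156
[ 580.65471488 -312.81156856] [  55.4    2.1 -444.4] [496.31848663 126.9771806  163.40341047]
```

View pics/t.png

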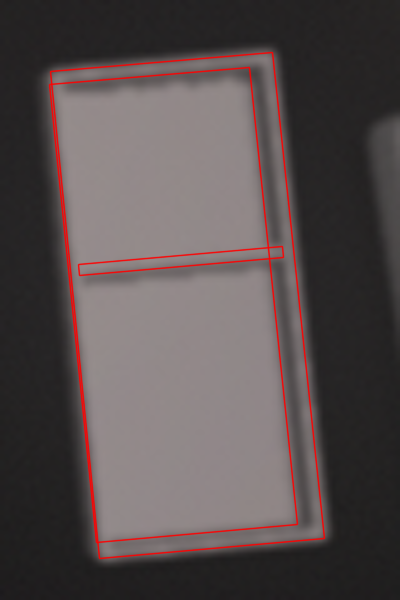

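```bash
python3 -m crank '{"slide":[[3,0,-25],[8,0,-60],[13,0,-100],[18,0,-140],[23,0,-180],[28,0,-220],[33,0,-260],[38,0,-300],[43,0,-340],[48,0,-380],[53,0,-420],[55,0,-444]],"dr":[[0,0,0],[0,4,0],[0,8,0],[0,12,0],[0,16,0],[0,20,0],[0,24,0],[0,28,0],[0,32,0],[0,36,0],[0,40,0],[0,40,0]],"jaw":[1,1,1,1,1,1,1,1,1,1,1,1]}';  python3 -m crank '{"slide":[[0,0,0],[0,0,0],[0,0,0]],"dr":[[0,0,0],[0,0,0],[0,0,0]],"jaw":[1,1,1]}'; python3 - <<'E'
from h import *
s=read_state();print(s["tool_pos"],yaw(),s["ft_force"],s["dq"].round(3),s["q"][6],delta([580.7,-312.8,63.5]))
cv2.imwrite("pics/k1.png",optics.get_image("wrist"))
E
```

```text
time: 10.7
tool_pos: [578.8, -317.1, 159.5]
orientation: [[0.802, -0.002, 0.597], [-0.597, -0.001, 0.802], [-0.0, -1.0, -0.002]]
ft_force: [0.2, -0.4, -1.2]
gripper_width: 0.154
time: 10.95
tool_pos: [579.2, -311.9, 159.8]
orientation: [[0.807, -0.002, 0.59], [-0.59, 0.001, 0.807], [-0.002, -1.0, -0.0]]
ft_force: [-0.3, -0.0, -1.9]
gripper_width: 0.154
[ 579.21855985 -311.87220562  159.76857322] 53.820349180600886 [-3.04643472e-01 -9.40214135e-04 -1.86122177e+00] [-0.018 -0.016 -0.007  0.004 -0.     0.004  0.002] 1.4261728158159086 [ 1.9 96.3  0.1]
```

View pics/k1.png

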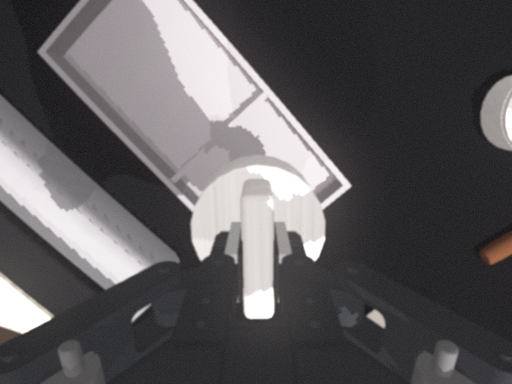

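```bash
python3 -m crank '{"slide":[[2,25,0],[2,55,0],[2,75,0],[2,85,0],[2,91,0],[2,95,0],[2,97,0],[2,97,0]],"dr":[[0,0,0],[0,0,0],[0,0,0],[0,0,0],[0,0,0],[0,0,0],[0,0,0],[0,0,0]],"jaw":[1,1,1,1,1,1,1,1]}'; python3 - <<'E'
from h import *
s=read_state();print(s["tool_pos"],yaw(),s["ft_force"],s["moment"])
E
```

```text
time: 11.67
tool_pos: [581.6, -313.9, 64.7]
orientation: [[0.807, 0.001, 0.59], [-0.59, -0.0, 0.807], [0.001, -1.0, 0.0]]
ft_force: [0.1, -0.5, -0.4]
gripper_width: 0.157
[ 581.59869304 -313.9396407    64.74536241] 53.82380059101756 [ 0.09131813 -0.50758673 -0.35882566] [-0.06043072 -0.03995413  0.08537342]
```

```bash
python3 -m crank '{"slide":[[0,1,0],[0,1.5,0],[0,1.5,0]],"dr":[[0,0,0],[0,0,0],[0,0,0]],"jaw":[1,1,1]}'; python3 - <<'E'
from h import *
s=read_state();print(s["tool_pos"],yaw(),s["ft_force"],s["moment"])
E
```

```text
time: 11.92
tool_pos: [581.5, -314.0, 63.1]
orientation: [[0.807, 0.001, 0.59], [-0.59, -0.0, 0.807], [0.001, -1.0, 0.0]]
ft_force: [0.3, -0.6, -1.4]
gripper_width: 0.154
[ 581.45863101 -314.02954783   63.10206204] 53.81486251941513 [ 0.30983017 -0.60339608 -1.35306566] [-0.04429578  0.00686226 -0.00800657]
```

```bash
python3 -m crank '{"slide":[[0,0.6,0],[0,0.6,0],[0,0.6,0],[0,0.6,0],[0,0.6,0],[0,0.6,0],[0,-5,0],[0,-30,0],[0,-70,0],[0,-110,0],[0,-110,0]],"dr":[[0,0,0],[0,0,0],[0,0,0],[0,0,0],[0,0,0],[0,0,0],[0,0,0],[0,0,0],[0,0,0],[0,0,0],[0,0,0]],"jaw":[1,0.9,0.6,0.3,0,0,0,0,0,0,0]}'; python3 - <<'E'
from h import *
s=read_state();print(s["tool_pos"],yaw(),s["ft_force"],s["moment"],s["gripper_width"])
cv2.imwrite("pics/m1.png",optics.get_image("wrist"))
cv2.imwrite("pics/m2.png",optics.get_image("scene"))
E
```

```text
time: 12.83
tool_pos: [583.9, -315.7, 180.7]
orientation: [[0.807, 0.009, 0.591], [-0.591, -0.004, 0.807], [0.01, -1.0, 0.002]]
ft_force: [0.5, -0.1, 0.2]
gripper_width: 1.004
[ 583.85446248 -315.65226697  180.71748746] 53.784864210224114 [ 0.54335944 -0.13404733  0.21197872] [-0.0259625  -0.03064315  0.03586219] 1.0035609800528964
```

View pics/m1.png

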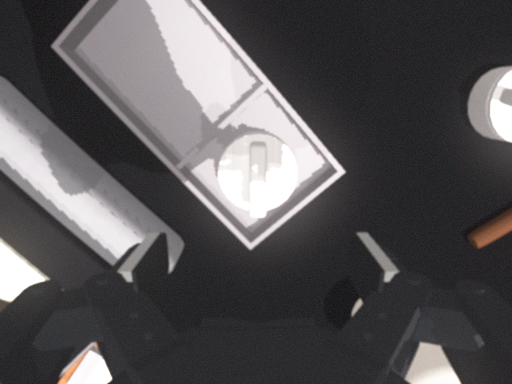

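View pics/m2.png

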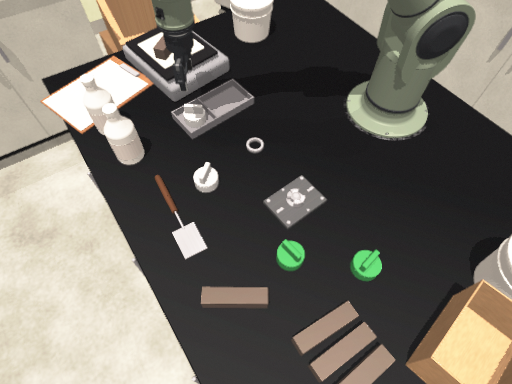

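```bash
python3 -m crank '{"slide":[[0,0,0],[0,0,0],[0,0,0]],"dr":[[0,0,0],[0,0,0],[0,0,0]],"jaw":[0,0,0]}'; python3 - <<'E'
from h import *
i=optics.camera_info("wrist");im=optics.get_image("wrist")
overlay(im,i,[(p,(0,0,255)) for p in cap_pts(581,-313.5,5,np.radians(-36.2))],(180,60,360,260),3,"pics/n1.png")
p=unproj([258,172],39,i)[0]; g=np.radians(5.5); d=p[:2]-[506,-320]; print(p,d@[np.cos(g),np.sin(g)],d@[-np.sin(g),np.cos(g)])
E
```

```text
time: 13.18
tool_pos: [580.8, -313.7, 171.5]
orientation: [[0.807, -0.002, 0.59], [-0.59, 0.001, 0.807], [-0.002, -1.0, -0.0]]
ft_force: [-0.1, 0.1, -0.2]
gripper_width: 1.0
[ 572.81354221 -308.72591613   39.        ] 67.58651896723516 4.818385993451695
```

View pics/n1.png

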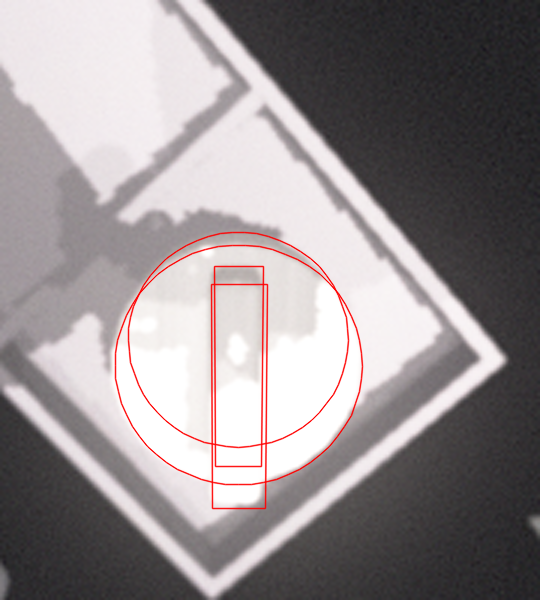

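Model and picture agree: the cap stands flat on the floor at about tray x = 75, y = -1 mm. It is upright, released and clear of the walls.

```bash
python3 -c "
from cell import robot; print(robot.hand_in())"
```

```text
the job is handed in; nothing more can be done
None
```

I tested the white cap beside the gauge (142 mm from its origin). It jammed, so it now stands in the short compartment of the tray. The job is handed in at about 13 s of robot time; no verdict was reported.

- **Fit on the stud:** it went down with its wing within about 1° of the start line. It seated where expected, with its underside at about 19 mm and about 22 N of contact force.
- **Screw test:** turned clockwise, it stopped hard at about 23 to 25°. I backed it off 9° and tried again; it stopped at the same place, with torque rising to about 3.3 N m and the wing skewing about 6° in the pads. That matches oversize lugs.
- **Removal:** I turned it back to the start line, and it lifted off without resistance.
- **Final check:** fitting the cap model to the wrist picture puts it upright on the floor at about tray x = 75, y = -1 mm. The gripper is open and about 110 mm above it. A rough single-pixel estimate taken from the same view read x = 68, y = 5 mm; both are well inside the limits.
- **The other cap:** by eye, it is in the same place in the scene picture before and after. I did not measure it again at the end.

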